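# Nest the stoneware lids on the plaster bat

### The job

Gather the three domed stoneware lids into one nest in the middle of the white plaster bat: set the large lid on the bat still upside down (hollow up), the medium one flat inside it, and the small one flat inside the medium. Set each down gently without dropping or tipping it, and leave everything else on the bench where it stands.

Things in the scene. Friction and masses are not known exactly. Their poses are not given: they have to be found in the camera images.
- large_mid (a point): Large of three plain grey-brown stoneware dome lids, upside down (hollow up, like a bowl) on the 64 mm wide flat grip of its dome. 160 mm across the rim, 50 mm tall, wall 8 mm thick (mid-wall radius at the rim 76 mm), nearly vertical in its top 15 mm. Flat inner floor, radius about 44 mm, 19 mm above the underside. The point is on its axis, 25 mm above the underside; z points up out of the hollow.
- medium_mid (a point): Medium of three plain grey-brown stoneware dome lids, upside down (hollow up, like a bowl) on the 52 mm wide flat grip of its dome. 126 mm across the rim, 54 mm tall, wall 8 mm thick (mid-wall radius at the rim 59 mm), nearly vertical in its top 15 mm. Flat inner floor, radius about 34 mm, 19 mm above the underside. The point is on its axis, 27 mm above the underside; z points up out of the hollow.
- small_mid (a point): Small of three plain grey-brown stoneware dome lids, upside down (hollow up, like a bowl) on the 38 mm wide flat grip of its dome. 94 mm across the rim, 54 mm tall, wall 8 mm thick (mid-wall radius at the rim 43 mm), nearly vertical in its top 15 mm. Flat inner floor, radius about 23 mm, 19 mm above the underside. The point is on its axis, 27 mm above the underside; z points up out of the hollow.
- bat_top (a point): White round plaster bat (a flat disc), fixed to the bench, 180 mm across and 15 mm thick. The point is the centre of its top face.
- jar_mid (a point): Bystander, loose, leave alone: white plastic glaze jar with grey cap, round, 64 mm across, 115 mm tall. The point is at its middle, half-way up.
- vase_mid (a point): Bystander, loose, leave alone: solid dark clay vase, 76 mm across at its widest, 140 mm tall. The point is at its middle, half-way up.
- post_mid (a point): Bystander, loose, leave alone: square grey kiln post, 50 x 50 mm, 120 mm tall. The point is at its middle, half-way up.
- oxide_mid (a point): Bystander, loose, leave alone: amber glass bottle, 52 mm across, 125 mm tall. The point is at its middle, half-way up.
- cup_mid (a point): Bystander, loose, leave alone: white cup, 72 mm across, 85 mm tall, open at the top. The point is at its middle, half-way up.
- brick_mid (a point): Bystander, loose, leave alone: red brick piece lying flat, 80 mm (its x) x 55 mm (its y), 60 mm tall. The point is at its middle, half-way up.
- brush_mid (a point): Bystander, loose, leave alone: brush lying flat, about 200 mm long along its x, under 30 mm tall. The point is at its middle, 10 mm above its underside.
Not all that is in view belongs to the job. Leave any yellow look-alike of the part that bears large_mid alone.

How it is judged:
By the outcome, as a careful person would: the job done as asked, in the order asked, and still so for the second after the job is handed in, with the robot touching nothing.
It also fails if it takes over 72 s, if anything falls off the work surface, if the arm or the gripper's body presses on something with over 40 N, if the wrist force passes 120 N, or if a joint passes its speed limit or range.

### The arm

A 7-joint arm with a two-finger parallel gripper is mounted at the origin on the work surface. World frame = base frame: x ahead of the robot, y to its left, z up, the work surface at z = 0. Lengths are in m, angles in rad, forces in N, time in s.
With the tool pointing down it reaches from about 0.425 to 0.925 m from the base axis. Payload 6.8 kg.
Tool frame: the origin (TCP) lies on the centre line of the jaws, within the pads' length; the fingertips stand 8 mm ahead of it and the grasp point (between the pads) lies 11 mm behind it (bot.tips_ahead is the distance from the TCP to the fingertips, in m); z points along the fingers, y is the line along which they close (so a half turn about z gives the same grasp; the last joint's range is limited). The gripper opens to 85 mm and grips with 20 to 120 N. Pads are 22 mm wide; open, the fingers measure 114 mm over their backs; the gripper's body (76 mm by 85 mm) begins 54 mm behind the grasp point. The pads swing forward as they close: fully open they stand 13 mm farther back than shut.
Start: joints at [-1.279, 0.477, 0.022, 1.555, -0.011, 1.109, -0.083], TCP at [0.263, 0.622, 0.239] pointing down, gripper open.
Joint ranges: [-2.96, 2.96], [-0.34, 2.1], [-1.41, 1.46], [0.24, 2.44], [-1.37, 4.51], [0.17, 1.92], [-2.96, 2.96]. Speed limits (rad/s): [2.39, 2.39, 3.14, 3.14, 3.14, 3.14, 3.14].

### API

Orientations are given as a unit quaternion [w, x, y, z].
In Python, from station import bot gives the robot as it stands.
- The arm moves only by the tool send_rows, never from a script. Its argument "deltas" is text: rows parted by semicolons, each of 4 numbers parted by spaces: the shift along the tool's x, y, z in m, then the turn about the tool's z in degrees. In form: x y z spin; .... A call has 1 to 5 rows; each row is the pose to reach, as a shift and turn from the pose commanded when the call began, along the tool's axes at that moment; what a row does not reach only later rows make up. A row lasts 1/10 s, in which the tool goes at most 50 mm and 8.59 degrees, less where a joint would pass 70% of its speed; a pose out of reach is approached as far as the arm can. A call with a gripper value outside its range is refused whole. "claw" is the opening, from 0 (shut) to 1 (fully open), set as the call begins (left out, the last holds). The fingers move at their own pace and stop on an object; "force" is the grip in N (left out, the last holds). Time passes only in rows, so rows that repeat a pose let the fingers close. It gives the time, the measured TCP pose, the force, the opening and the grip force at its end, in the units of the state.
- bot.get_obs(): the state, without advancing time (a new reading comes with each control period).
- bot.read_camera(name): name is "scene" or "top" or "wrist"; returns a dict with "img" (400x640x3 uint8, red, green, blue), "depth" (400x640 float32, m along the optical axis (not along the pixel's ray), 0 where there is no reading), "fx", "fy", "cx", "cy" (pixels), "camera_from_world" (4x4, takes a point from world to camera coordinates). Camera axes: x right, y up, looking along -z (the intrinsics and any distortion apply to the point x, -y, -z); pixel columns grow to the right and rows downward; lengths in m; the calibration is good to about 2 mm. A picture is of the moment at which its call begins.
- bot.hand_in(): hands the job in; it is judged then, once.
Trained networks look in a picture, given as the dict that the camera call returned (one of the last four; its "shot" number tells which), for a name from the list of things; names that differ only in an ending like _2 or _b are one class to them, and where a whole thing is asked for, a point or a joint stands for the part that bears it (a point fixed in the world has none). Each returns a list of dicts, best first, with "confidence" (0 to 1); they miss things now and then, are a little off and sometimes report something else, mostly with a low value. They report only what shows in the picture. A call takes as long as a camera call. They do not tell look-alikes from the thing itself.
- bot.masks_of(picture, query): "mask" (400x640 bool, what is visible of it).
- bot.landmark_of(picture, query): "xyz" ([x, y, z] in m, in world coordinates, good to about 4 mm: a listed point, or the origin of a listed thing).
The state is a dict: "t": time; "q": joint angles; "joint_vel": joint speeds; "joint_torque": joint torques, N m; "eef_pos": TCP position; "tool_rot": TCP orientation; "contact_force": force on the tool from outside, world axes, zero at the start; "torque": the same for the moment, N m; "gripper_width": opening from 0.0 (shut) to 1.0 (fully open); "grasp_force": force on a finger pad.
Only numpy, scipy, OpenCV 4.12 (cv2) and the standard library are available. Lean on these libraries where they do the work, as an engineer would, in place of code of your own. Each camera call takes 0.05 s, during which the arm holds its last target. There are 200 camera calls.

## Working session

There is one attempt and no reset: what is moved stays moved. The work goes in short steps, Python scripts to look and compute and a tool call to move; the robot and the scene stay as the last step left them, time stands still between calls to the robot, and variables do not carry over. Pictures are saved under pics/ and viewed, at most 10 in all, crops included, and the job is handed in when it is done.

Besides the shell and the picture viewer there is one more tool, called after "Request:" as name(argument=value, ...), one argument or row to a line, values as JSON. send_rows: Moves the arm, as the interface text tells. Its arguments: {"type":"object","properties":{"deltas":{"type":"string"},"claw":{"type":"number"},"force":{"type":"number"}},"required":["deltas"]}

```bash
mkdir -p pics; cat > h.py <<'E'
import numpy as np, cv2
from station import bot
NAMES="large_mid medium_mid small_mid bat_top jar_mid vase_mid post_mid oxide_mid cup_mid brick_mid brush_mid".split()
def world(p):
    d=p["depth"]; v,u=np.mgrid[:d.shape[0],:d.shape[1]]
    c=np.stack([(u-p["cx"])/p["fx"]*d,-(v-p["cy"])/p["fy"]*d,-d,np.ones_like(d)],-1)
    w=c@np.linalg.inv(p["camera_from_world"]).T
    w[d==0]=np.nan
    return w[...,:3]
def save(p,n): cv2.imwrite(f"pics/{n}.png",p["img"][...,::-1])
E
python3 - <<'E'
from h import *
for cam in ("top","scene"):
    p=bot.read_camera(cam); save(p,cam+"0")
    print(cam,np.linalg.inv(p["camera_from_world"])[:3,3].round(3))
    for n in NAMES:
        for r in bot.landmark_of(p,n)[:3]: print(n,np.round(r["xyz"],3),round(r["confidence"],2))
o=bot.get_obs(); print(o)
E
```

```text
top [0.332 0.024 1.365]
large_mid [0.454 0.314 0.028] 0.93
large_mid [0.25  0.421 0.028] 0.9
large_mid [ 0.47  -0.352  0.015] 0.58
medium_mid [0.573 0.136 0.028] 0.64
small_mid [ 0.569 -0.113  0.025] 0.79
bat_top [ 0.473 -0.353  0.012] 0.84
jar_mid [0.667 0.329 0.055] 0.84
vase_mid [ 0.389 -0.162  0.069] 0.93
post_mid [ 0.65  -0.335  0.059] 0.71
oxide_mid [ 0.746 -0.002  0.062] 0.61
oxide_mid [ 0.567 -0.111  0.026] 0.61
cup_mid [0.391 0.002 0.042] 0.72
brick_mid [0.395 0.159 0.026] 0.71
brush_mid [0.758 0.214 0.01 ] 0.73
brush_mid [0.457 0.316 0.03 ] 0.3
scene [ 1.113 -0.419  0.905]
large_mid [0.457 0.321 0.024] 0.96
large_mid [0.252 0.419 0.023] 0.9
medium_mid [0.571 0.136 0.027] 0.75
medium_mid [0.667 0.329 0.057] 0.58
small_mid [ 0.57  -0.112  0.03 ] 0.85
bat_top [ 0.472 -0.357  0.015] 0.86
jar_mid [0.665 0.33  0.055] 0.75
vase_mid [ 0.39  -0.163  0.066] 0.64
post_mid [ 0.652 -0.337  0.06 ] 0.63
oxide_mid [ 0.744 -0.001  0.063] 0.58
oxide_mid [0.764 0.214 0.009] 0.4
cup_mid [0.387 0.004 0.039] 0.8
brick_mid [0.393 0.16  0.03 ] 0.7
brush_mid [0.761 0.215 0.009] 0.98
{'t': 1.2, 'q': array([-1.27909883,  0.47696699,  0.02239338,  1.55539299, -0.01149699,
        1.1093007 , -0.08309154]), 'joint_vel': array([ 2.56441901e-04, -1.16047805e-03,  2.83240273e-04,  8.62682973e-04,
        1.87573495e-03, -9.58116426e-05, -1.10661013e-04]), 'joint_torque': array([-9.97887400e-04, -5.96324229e+01,  1.60615984e+00, -2.81548190e+01,
        1.24159621e-02,  1.53832108e-03,  2.66343483e-05]), 'eef_pos': array([0.2627302 , 0.62179297, 0.2393329 ]), 'tool_rot': array([-3.77654571e-06,  1.98572720e-01,  9.80086156e-01,  3.09064112e-05]), 'contact_force': array([ 0.26543019,  0.17099817, -0.58243566]), 'torque': array([0.00341179, 0.02281826, 0.0476888 ]), 'grasp_force': 0.0, 'gripper_width': 0.9973947893116151}
```

View pics/top0.png

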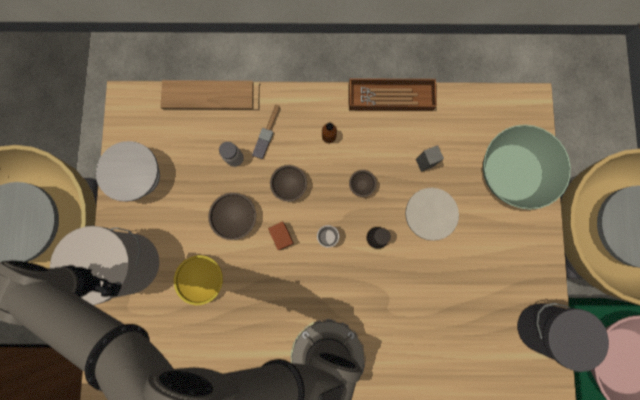

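View pics/scene0.png

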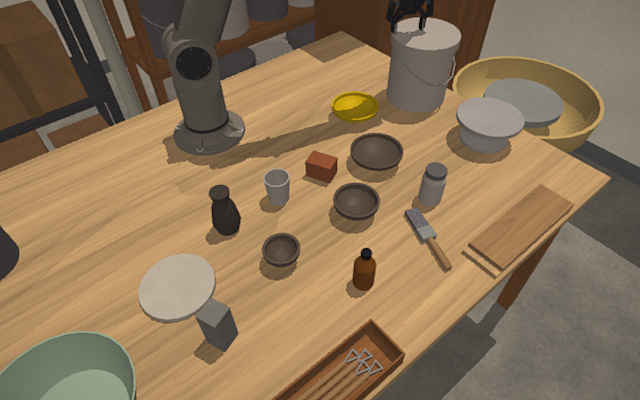

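The top view has the large lid near pixel (233,216), the medium near (289,183), the small near (362,183) and the bat near (432,214). The yellow look-alike is near (199,279). Next I'll refine the rim circles with depth.

```bash
cat >> h.py <<'E'
from scipy.optimize import least_squares
G={"large":(80,.05),"medium":(63,.054),"small":(47,.054)}
def rim(w,guess,R,zrim,tol=.005):
    """fit annulus (outer R, wall 8mm) to points near rim height; returns centre,n,mean rim z"""
    c=np.array(guess[:2],float)
    for k in range(4):
        r=np.hypot(w[...,0]-c[0],w[...,1]-c[1])
        m=(abs(r-(R-.004))<(.02 if k==0 else .010))&(abs(w[...,2]-zrim)<tol)
        P=w[m]
        if len(P)<10: return None
        f=least_squares(lambda v:np.hypot(P[:,0]-v[0],P[:,1]-v[1])-v[2],[c[0],c[1],R-.004],loss="soft_l1",f_scale=.002)
        c=f.x[:2]
    # tilt plane
    A=np.c_[P[:,:2]-c,np.ones(len(P))]; pl=np.linalg.lstsq(A,P[:,2],rcond=None)[0]
    return c.round(4),round(f.x[2],4),len(P),pl.round(3)
E
python3 - <<'E'
from h import *
gs={"large":(.456,.317),"medium":(.572,.136),"small":(.569,-.113)}
for cam in ("top","scene"):
    p=bot.read_camera(cam); w=world(p)
    for n,(R,h) in G.items(): print(cam,n,rim(w,gs[n],R/1000,h))
    m=(np.hypot(w[...,0]-.473,w[...,1]+.355)<.12)&(abs(w[...,2]-.015)<.0045)
    P=w[m]; c,r=cv2.minEnclosingCircle(P[:,:2].astype(np.float32)); print("bat",c,r,P[:,:2].mean(0),P[:,2].mean(),len(P))
    for r in bot.masks_of(p,"bat_top")[:1]:
        Q=w[r["mask"]&m]; print(Q[:,:2].mean(0),(np.percentile(Q,1,axis=0)+np.percentile(Q,99,axis=0))/2, np.ptp(Q,axis=0))
E
```

```text
top large (array([0.4577, 0.3197]), np.float64(0.0752), 326, array([-0.002, -0.004,  0.05 ]))
top medium (array([0.569 , 0.1358]), np.float64(0.0584), 250, array([-0.005, -0.003,  0.054]))
top small (array([ 0.57  , -0.1113]), np.float64(0.0425), 193, array([-0.002, -0.005,  0.054]))
bat (0.47371456027030945, -0.3634908199310303) 0.10224170982837677 [ 0.4729943  -0.35100399] 0.014803877767454796 1969
[ 0.47298671 -0.35094625] [ 0.47242741 -0.35028513  0.01493317] [0.17761484 0.17844406 0.00897074]
scene large (array([0.4615, 0.3177]), np.float64(0.0753), 327, array([ 0.   , -0.   ,  0.048]))
scene medium (array([0.5725, 0.1341]), np.float64(0.0585), 361, array([ 0.003, -0.002,  0.052]))
scene small (array([ 0.5733, -0.1137]), np.float64(0.0425), 334, array([-0.003, -0.002,  0.052]))
bat (0.47604629397392273, -0.35142818093299866) 0.0912557914853096 [ 0.47990667 -0.3546379 ] 0.014362796477229909 3878
[ 0.48016625 -0.35448773] [ 0.47772489 -0.35254214  0.01443824] [0.18049825 0.17856733 0.00864435]
```

Request:
send_rows(
  deltas="0 0 -0.045 0; -0.02 -0.02 -0.06 8; -0.055 -0.055 -0.06 16; -0.09 -0.09 -0.06 24; -0.12 -0.12 -0.06 32",
  claw=0.45,
  force=90,
)

```text
t: 1.9
eef_pos: [0.3276, 0.4621, 0.2996]
tool_rot: [0.0, 0.464, 0.886, 0.0]
contact_force: [0.8, 0.0, 0.7]
gripper_width: 0.45
grasp_force: 0.0
```

```bash
cat >> h.py <<'E'
def go(xy,z=None,yaw=0.):
    """shift in tool axes from measured pose to world xy,z; spin so tool y has azimuth yaw (deg)"""
    from scipy.spatial.transform import Rotation as Ro
    o=bot.get_obs(); q=o["tool_rot"]; R=Ro.from_quat(np.r_[q[1:],q[0]]).as_matrix()
    e=o["eef_pos"]; d=np.array([*xy,e[2] if z is None else z])-e
    az=np.degrees(np.arctan2(R[1,1],R[0,1]))
    print("t",o["t"],"tcp",e.round(4),"shift",(R.T@d).round(4),"spin",round(az-yaw,2),"F",o["contact_force"].round(1),"w",round(o["gripper_width"],3),"g",round(o["grasp_force"],1))
E
python3 -c "
from h import *
go((.3835,.3187),.16)"
```

```text
t 1.9 tcp [0.3276 0.4621 0.2996] shift [-0.1496 -0.0357  0.1396] spin 34.7 F [0.8 0.  0.7] w 0.45 g 0.0
```

Request:
send_rows(
  deltas="-0.035 -0.01 0.02 8.5; -0.075 -0.02 0.05 17; -0.11 -0.03 0.08 25.5; -0.1496 -0.0357 0.12 34; -0.1496 -0.0357 0.1396 34.7",
)

```text
t: 2.4
eef_pos: [0.3847, 0.3164, 0.1582]
tool_rot: [0.001, 0.708, 0.706, -0.001]
contact_force: [-0.7, 1.0, -0.4]
gripper_width: 0.457
grasp_force: 0.0
```

```bash
python3 - <<'E'
from h import *
go((.3835,.3187),.16)
p=bot.read_camera("wrist"); save(p,"w1"); w=world(p)
for n in("large",): print(rim(w,(.4595,.3187),.08,.05,.006))
E
```

```text
t 2.4 tcp [0.3847 0.3164 0.1582] shift [ 0.0023 -0.0013 -0.0018] spin -0.21 F [-0.7  1.  -0.4] w 0.457 g 0.0
(array([0.4573, 0.3204]), np.float64(0.0745), 6579, array([-0.006,  0.005,  0.05 ]))
```

View pics/w1.png

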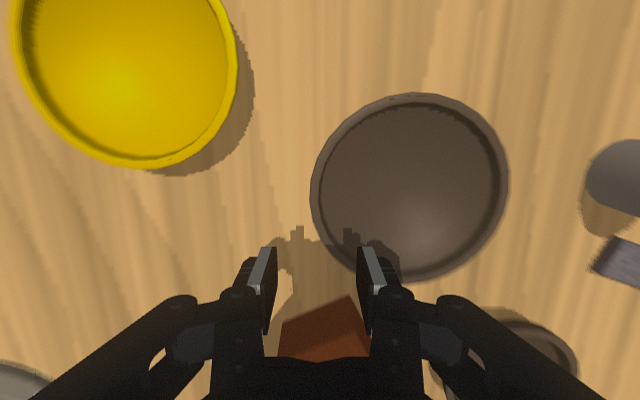

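Request:
send_rows(
  deltas="0.0006 -0.001 0.03 0; 0.0006 -0.001 0.06 0; 0.0006 -0.001 0.09 0; 0.0006 -0.001 0.1 0; 0.0006 -0.001 0.1 0",
)

```text
t: 2.95
eef_pos: [0.3818, 0.3224, 0.0592]
tool_rot: [-0.0, 0.704, 0.71, -0.001]
contact_force: [0.2, 0.4, 0.2]
gripper_width: 0.449
grasp_force: 0.0
```

```bash
python3 - <<'E'
from h import *
print(bot.tips_ahead)
p=bot.read_camera("wrist"); save(p,"w2"); w=world(p)
go((.3825,.3193),.041)
print(rim(w,(.4595,.3187),.08,.05,.006))
E
```

```text
0.008
t 3.0 tcp [0.3825 0.3228 0.0602] shift [-0.0035 -0.      0.0192] spin 0.43 F [ 0.8 -0.3 -0.7] w 0.451 g 0.0
(array([0.4571, 0.3209]), np.float64(0.0742), 15100, array([-0.008,  0.008,  0.049]))
```

View pics/w2.png

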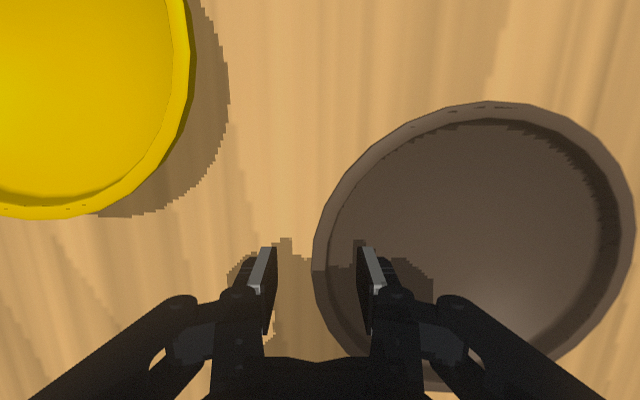

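Request:
send_rows(
  deltas="-0.002 0 0.01 0.3; -0.002 0 0.019 0.3; -0.002 0 0.019 0.3",
)

```text
t: 3.3
eef_pos: [0.382, 0.3199, 0.0401]
tool_rot: [-0.0, 0.707, 0.708, -0.0]
contact_force: [-0.5, -0.5, -0.2]
gripper_width: 0.449
grasp_force: 0.0
```

Request:
send_rows(
  deltas="0 0 0 0; 0 0 0 0; 0 0 0 0; 0 0 0 0; 0 0 0 0",
  claw=0,
  force=90,
)

```text
t: 3.8
eef_pos: [0.3841, 0.3225, 0.0443]
tool_rot: [-0.001, 0.706, 0.708, 0.003]
contact_force: [-8.0, -4.1, 37.4]
gripper_width: 0.075
grasp_force: 99.8
```

Request:
send_rows(
  deltas="0 0 -0.003 0; 0 0 -0.006 0; 0 0 -0.009 0; 0 0 -0.012 0; 0 0 -0.015 0",
)

```text
t: 4.3
eef_pos: [0.3852, 0.3216, 0.0575]
tool_rot: [0.001, 0.707, 0.707, 0.003]
contact_force: [4.5, -0.9, 3.7]
gripper_width: 0.059
grasp_force: 91.0
```

```bash
python3 - <<'E'
from h import *
go((.3825,.3193),.041)
for cam in ("top","scene"):
    w=world(bot.read_camera(cam))
    print(cam,rim(w,(.4595,.3187),.08,.06,.012))
E
```

```text
t 4.3 tcp [0.3852 0.3216 0.0575] shift [-0.0023 -0.0028  0.0164] spin 0.05 F [ 4.5 -0.9  3.7] w 0.059 g 91.0
top (array([0.4589, 0.3176]), np.float64(0.0748), 165, array([-0.081,  0.   ,  0.053]))
scene (array([0.4644, 0.3154]), np.float64(0.0756), 261, array([-0.09 , -0.005,  0.051]))
```

Request:
send_rows(
  deltas="0 0 0.003 0; 0 0 0.006 0; 0 0 0.009 0; 0 0 0.010 0; 0 0 0.010 0",
)

```text
t: 4.9
eef_pos: [0.3801, 0.3214, 0.0465]
tool_rot: [-0.001, 0.706, 0.708, -0.001]
contact_force: [-10.2, 0.2, 20.6]
gripper_width: 0.058
grasp_force: 123.3
```

Request:
send_rows(
  deltas="0 0 0 0; 0 0 0 0; 0 0 0 0",
  claw=0.2,
  force=120,
)

```text
t: 5.2
eef_pos: [0.3816, 0.3197, 0.0453]
tool_rot: [-0.0, 0.707, 0.708, -0.001]
contact_force: [-0.8, 0.2, 0.5]
gripper_width: 0.198
grasp_force: 0.0
```

```bash
python3 - <<'E'
from h import *
go((.3825,.3193),.046)
for cam in ("top","scene","wrist"):
    p=bot.read_camera(cam); w=world(p)
    print(cam,rim(w,(.4595,.3187),.08,.05,.006))
save(p,"w3")
E
```

```text
t 5.2 tcp [0.3816 0.3197 0.0453] shift [-0.0004  0.0009 -0.0007] spin 0.09 F [-0.8  0.2  0.5] w 0.198 g 0.0
top (array([0.453 , 0.3179]), np.float64(0.0751), 247, array([-0.002, -0.007,  0.049]))
scene (array([0.4567, 0.3159]), np.float64(0.0754), 330, array([-0.005, -0.001,  0.048]))
wrist (array([0.4522, 0.3191]), np.float64(0.0741), 16320, array([-0.011,  0.009,  0.049]))
```

View pics/w3.png

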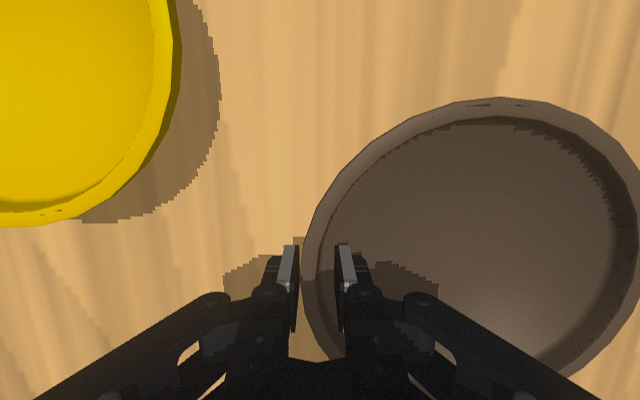

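Request:
send_rows(
  deltas="-0.002 -0.0036 -0.0015 0; -0.002 -0.0036 -0.0015 0; -0.002 -0.0036 -0.0015 0",
)

```text
t: 5.65
eef_pos: [0.3786, 0.3181, 0.0472]
tool_rot: [-0.0, 0.707, 0.708, -0.0]
contact_force: [0.0, 0.4, 0.1]
gripper_width: 0.2
grasp_force: 0.0
```

Request:
send_rows(
  deltas="0 0 0 0; 0 0 0 0; 0 0 0 0; 0 0 0 0",
  claw=0,
  force=120,
)

```text
t: 6.05
eef_pos: [0.3788, 0.3185, 0.0478]
tool_rot: [-0.0, 0.706, 0.708, 0.0]
contact_force: [-2.7, -0.4, 8.9]
gripper_width: 0.051
grasp_force: 115.8
```

Request:
send_rows(
  deltas="0 0 -0.003 0; 0 0 -0.006 0; 0 0 -0.009 0; 0 0 -0.012 0; 0 0 -0.012 0",
)

```text
t: 6.55
eef_pos: [0.378, 0.318, 0.0592]
tool_rot: [-0.0, 0.706, 0.708, -0.001]
contact_force: [0.2, -0.2, -2.0]
gripper_width: 0.051
grasp_force: 116.7
```

```bash
python3 - <<'E'
from h import *
go((.3825,.3193),.041)
for cam in ("top","scene"):
    w=world(bot.read_camera(cam))
    print(cam,rim(w,(.4540,.3176),.08,.06,.014))
E
```

```text
t 6.55 tcp [0.378  0.318  0.0592] shift [0.0013 0.0045 0.0181] spin 0.11 F [ 0.2 -0.2 -2. ] w 0.051 g 116.7
top (array([0.4519, 0.3177]), np.float64(0.0749), 198, array([-0.084, -0.003,  0.053]))
scene (array([0.4567, 0.3157]), np.float64(0.0751), 336, array([-0.083, -0.012,  0.05 ]))
```

Request:
send_rows(
  deltas="0 0 -0.003 0; 0 0 -0.006 0; 0 0 -0.008 0; 0 0 -0.008 0",
)

```text
t: 7.05
eef_pos: [0.3787, 0.3182, 0.0674]
tool_rot: [-0.0, 0.707, 0.708, 0.0]
contact_force: [0.1, 1.2, -3.9]
gripper_width: 0.046
grasp_force: 116.5
```

```bash
python3 - <<'E'
from h import *
go((.3825,.3193),.041); print(bot.get_obs()["torque"])
for cam in ("top","scene","wrist"):
    p=bot.read_camera(cam); w=world(p)
    print(cam,rim(w,(.4540,.3176),.08,.058,.02))
save(p,"w4")
E
```

```text
t 7.05 tcp [0.3787 0.3182 0.0674] shift [0.0011 0.0038 0.0264] spin 0.09 F [ 0.1  1.2 -3.9] w 0.046 g 116.5
[ 0.06080971  0.19029307 -0.00088215]
top (array([0.4515, 0.3171]), np.float64(0.0733), 371, array([-0.128, -0.027,  0.056]))
scene (array([0.4572, 0.3145]), np.float64(0.0733), 708, array([-0.101, -0.022,  0.052]))
wrist (array([0.4499, 0.3188]), np.float64(0.073), 20140, array([-0.164,  0.015,  0.057]))
```

View pics/w4.png

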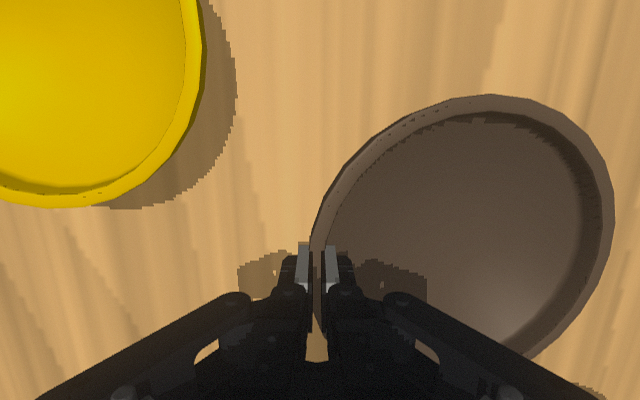

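Request:
send_rows(
  deltas="0 0 0.005 0; 0 0 0.01 0; 0 0 0.015 0; 0 0 0.019 0; 0 0 0.019 0",
)

```text
t: 7.7
eef_pos: [0.3778, 0.3187, 0.0481]
tool_rot: [-0.001, 0.706, 0.708, -0.0]
contact_force: [-7.3, -0.4, 10.5]
gripper_width: 0.046
grasp_force: 129.5
```

Request:
send_rows(
  deltas="0 0 0 0; 0 0 0 0; 0 0 -0.01 0; 0 0 -0.03 0; 0 0 -0.05 0",
  claw=0.35,
)

```text
t: 8.2
eef_pos: [0.379, 0.3179, 0.0991]
tool_rot: [0.0, 0.707, 0.707, -0.0]
contact_force: [0.8, 0.4, -0.6]
gripper_width: 0.351
grasp_force: 0.0
```

```bash
python3 - <<'E'
from h import *
go((.3825,.3193),.041)
for cam in ("top","scene","wrist"):
    p=bot.read_camera(cam); w=world(p)
    f=rim(w,(.4540,.3176),.08,.05,.006); print(cam,f)
    d=w-np.array([*f[0],0]); r=np.hypot(d[...,0],d[...,1])
    az=np.degrees(np.arctan2(d[...,1],d[...,0]))
    # profile, inner surface seen; use all azimuths with xz-plane tilt neglected
    print([(int(a*1000),[round(float(x)*1000,1) for x in np.nanpercentile(w[...,2][(r>=a)&(r<a+.002)],[20,50,80])]) for a in np.arange(.04,.084,.002)])
E
```

```text
t 8.2 tcp [0.379  0.3179 0.0991] shift [0.0014 0.0035 0.0581] spin 0.06 F [ 0.8  0.4 -0.6] w 0.351 g 0.0
top (array([0.4511, 0.318 ]), np.float64(0.075), 265, array([-0.003, -0.01 ,  0.05 ]))
[(40, [21.3, 24.9, 447.6]), (42, [23.0, 27.4, 452.1]), (44, [24.1, 27.7, 449.5]), (46, [24.0, 27.7, 448.8]), (48, [25.9, 29.5, 455.0]), (50, [25.2, 28.5, 454.9]), (52, [26.0, 30.7, 455.5]), (54, [27.5, 30.9, 454.0]), (56, [29.5, 33.5, 453.3]), (58, [30.1, 34.1, 464.9]), (60, [32.3, 36.2, 455.9]), (62, [33.5, 37.5, 455.9]), (64, [35.1, 38.6, 464.4]), (66, [35.9, 38.7, 455.1]), (68, [36.1, 42.0, 474.4]), (70, [38.8, 47.3, 456.8]), (72, [42.4, 50.6, 453.0]), (74, [45.6, 52.4, 474.7]), (76, [2.6, 50.7, 452.1]), (78, [3.6, 51.8, 477.5]), (80, [0.1, 47.6, 486.5]), (82, [-0.2, 302.1, 496.2])]
scene (array([0.4548, 0.3164]), np.float64(0.0754), 348, array([ 0.002, -0.003,  0.048]))
[(40, [24.6, 300.2, 409.1]), (42, [24.0, 271.4, 385.7]), (44, [24.3, 255.7, 383.9]), (46, [24.6, 256.4, 393.1]), (48, [25.3, 239.3, 406.2]), (50, [25.1, 229.8, 409.3]), (52, [25.9, 245.4, 415.2]), (54, [25.1, 203.1, 406.8]), 
[... 356 characters left out ...]
82, [-1.0, 188.1, 417.4])]
wrist (array([0.4505, 0.3191]), np.float64(0.0743), 9464, array([-0.008,  0.006,  0.049]))
[(40, [23.4, 24.1, 24.8]), (42, [24.0, 24.7, 25.6]), (44, [24.8, 25.5, 108.8]), (46, [25.4, 26.2, 114.7]), (48, [26.1, 26.8, 139.5]), (50, [26.9, 28.1, 161.9]), (52, [27.8, 101.5, 167.5]), (54, [29.2, 105.8, 166.1]), (56, [30.0, 31.4, 171.1]), (58, [31.3, 32.7, 171.4]), (60, [32.7, 34.0, 174.5]), (62, [34.0, 35.2, 172.2]), (64, [35.2, 36.3, 37.8]), (66, [36.5, 37.6, 38.9]), (68, [37.7, 39.0, 41.0]), (70, [40.3, 45.1, 49.7]), (72, [45.0, 49.6, 50.7]), (74, [49.4, 50.3, 51.2]), (76, [49.3, 50.3, 51.1]), (78, [0.6, 49.9, 167.8]), (80, [0.1, 1.0, 172.9]), (82, [0.2, 1.1, 179.1])]
```

Request:
send_rows(
  deltas="0 -0.003 0.02 0; 0 -0.003 0.04 0; 0 -0.003 0.052 0; 0 -0.003 0.052 0",
  claw=0.25,
)

```text
t: 8.75
eef_pos: [0.3753, 0.3173, 0.0446]
tool_rot: [0.0, 0.707, 0.708, -0.001]
contact_force: [1.3, -1.1, 0.6]
gripper_width: 0.247
grasp_force: 0.8
```

Request:
send_rows(
  deltas="0 0 0 0; 0 0 0 0; 0 0 0 0; 0 0 0 0",
  claw=0,
  force=60,
)

```text
t: 9.15
eef_pos: [0.3772, 0.3185, 0.0473]
tool_rot: [0.0, 0.707, 0.707, 0.001]
contact_force: [2.6, -1.9, 7.1]
gripper_width: 0.08
grasp_force: 58.0
```

Request:
send_rows(
  deltas="0 0 -0.004 0; 0 0 -0.008 0; 0 0 -0.012 0; 0 0 -0.016 0; 0 0 -0.02 0",
)

```text
t: 9.65
eef_pos: [0.3748, 0.318, 0.0662]
tool_rot: [-0.0, 0.706, 0.708, -0.001]
contact_force: [1.0, -0.3, -2.5]
gripper_width: 0.071
grasp_force: 58.4
```

```bash
cat >> h.py <<'E'
def plane(w,c,R,z0,span):
    """tilted rim: inside annulus, keep upper envelope and fit plane robustly"""
    d=w[...,:2]-np.array(c); r=np.hypot(d[...,0],d[...,1])
    m=(abs(r-R+.004)<.003)&(abs(w[...,2]-z0)<span); P=w[m]; A=np.c_[P[:,:2]-c,np.ones(len(P))]
    f=least_squares(lambda v:A@v-P[:,2],[0,0,z0],loss="soft_l1",f_scale=.001)
    return f.x.round(3),len(P)
def held(c,R,z,span=.02):
    o=bot.get_obs(); print("t",o["t"],"tcp",o["eef_pos"].round(4),"F",o["contact_force"].round(1),"T",o["torque"].round(2),"w",round(o["gripper_width"],3),"g",round(o["grasp_force"],1))
    for cam in ("top","scene","wrist"):
        w=world(bot.read_camera(cam)); f=rim(w,c,R,z,span)
        print(cam,f[:3] if f else f, plane(w,f[0],R,z,span) if f else "")
E
python3 -c "
from h import *
held((.452,.3178),.08,.060)"
```

```text
t 9.65 tcp [0.3748 0.318  0.0662] F [ 1.  -0.3 -2.5] T [ 0.02  0.05 -0.02] w 0.071 g 58.4
top (array([0.4479, 0.3184]), np.float64(0.0739), 270) (array([-0.175,  0.001,  0.055]), 158)
scene (array([0.4535, 0.3161]), np.float64(0.0737), 574) (array([-0.161, -0.015,  0.051]), 288)
wrist (array([0.447 , 0.3197]), np.float64(0.0736), 13849) (array([-0.183, -0.001,  0.055]), 7385)
```

Request:
send_rows(
  deltas="0 0 0.006 0; 0 0 0.012 0; 0 0 0.018 0; 0 0 0.021 0; 0 0 0.021 0",
)

```text
t: 10.3
eef_pos: [0.373, 0.3189, 0.0464]
tool_rot: [-0.002, 0.706, 0.708, -0.002]
contact_force: [-16.2, -4.6, 40.4]
gripper_width: 0.065
grasp_force: 92.5
```

Request:
send_rows(
  deltas="0 0 0 0; 0 0 0.001 0; 0 0 0.002 0",
  claw=0.15,
)

```text
t: 10.6
eef_pos: [0.3743, 0.3188, 0.0432]
tool_rot: [-0.001, 0.706, 0.708, -0.001]
contact_force: [-8.6, 1.1, 15.1]
gripper_width: 0.15
grasp_force: 14.5
```

Request:
send_rows(
  deltas="0 0 0 0; 0 0 0 0; 0 0 0 0; 0 0 0 0",
  claw=0,
  force=120,
)

```text
t: 11.0
eef_pos: [0.3745, 0.319, 0.0454]
tool_rot: [-0.001, 0.706, 0.708, -0.0]
contact_force: [-15.7, -5.7, 43.7]
gripper_width: 0.064
grasp_force: 129.1
```

Request:
send_rows(
  deltas="0 0 -0.005 0; 0 0 -0.012 0; 0 0 -0.02 0; 0 0 -0.028 0; 0 0 -0.035 0",
)

```text
t: 11.5
eef_pos: [0.3745, 0.3174, 0.0778]
tool_rot: [-0.0, 0.706, 0.708, -0.002]
contact_force: [-0.9, -0.7, -3.4]
gripper_width: 0.044
grasp_force: 118.5
```

```bash
python3 -c "
from h import *
held((.452,.3178),.08,.070,.03)
p=bot.read_camera('wrist'); save(p,'w5')
for i in range(4): bot.read_camera('top'); o=bot.get_obs(); print(o['contact_force'].round(1),o['torque'].round(2),o['eef_pos'].round(4))
"
```

```text
t 11.5 tcp [0.3745 0.3174 0.0778] F [-0.9 -0.7 -3.4] T [-0.04  0.21 -0.02] w 0.044 g 118.5
top (array([0.4461, 0.3165]), np.float64(0.0731), 371) (array([-0.179, -0.021,  0.066]), 172)
scene (array([0.4527, 0.3152]), np.float64(0.0731), 731) (array([-0.186, -0.012,  0.064]), 333)
wrist (array([0.4454, 0.3198]), np.float64(0.0726), 19627) (array([-0.191,  0.011,  0.068]), 7932)
[-0.5 -0.2 -2.7] [-0.07  0.2  -0.01] [0.3752 0.3179 0.0777]
[-0.7  0.8 -3.9] [-0.03  0.23  0.03] [0.3752 0.3179 0.0777]
[-0.1  0.1 -3.6] [ 0.06  0.22 -0.03] [0.3753 0.3179 0.0777]
[-0.8 -0.8 -4.7] [-0.04  0.23 -0.01] [0.3754 0.318  0.0778]
```

View pics/w5.png

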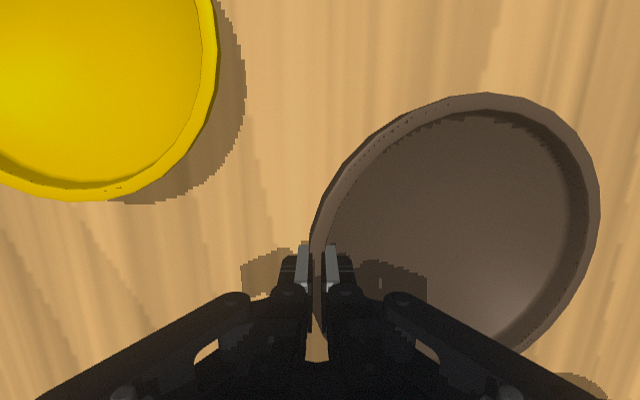

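The lid is off the bench and stable with about 10° of sag; it weighs about 3.7 N. I'll raise it and check the grip before carrying it over.

Request:
send_rows(
  deltas="0 0 -0.01 0; 0 0 -0.03 0; 0 0 -0.055 0; 0 0 -0.08 0; 0 0 -0.10 0",
)

```text
t: 12.4
eef_pos: [0.3761, 0.3182, 0.1801]
tool_rot: [-0.0, 0.707, 0.708, 0.001]
contact_force: [0.4, -0.1, -3.2]
gripper_width: 0.043
grasp_force: 118.8
```

Request:
send_rows(
  deltas="0 0 -0.025 0; -0.01 0 -0.05 0; -0.03 0.005 -0.07 0; -0.06 0.01 -0.08 0; -0.09 0.02 -0.08 0",
)

```text
t: 12.9
eef_pos: [0.3963, 0.2278, 0.2603]
tool_rot: [-0.0, 0.706, 0.708, 0.002]
contact_force: [1.5, -0.2, -3.9]
gripper_width: 0.046
grasp_force: 118.8
```

```bash
python3 -c "
from h import *
e=bot.get_obs()['eef_pos']; held((e[0]+.073,e[1]),.08,e[2]-.012,.03)
"
```

```text
t 12.9 tcp [0.3963 0.2278 0.2603] F [ 1.5 -0.2 -3.9] T [ 0.05  0.18 -0.02] w 0.046 g 118.8
top (array([0.4675, 0.2281]), np.float64(0.0729), 459) (array([-0.183, -0.008,  0.25 ]), 209)
scene (array([0.4754, 0.2183]), np.float64(0.0732), 1000) (array([-0.179, -0.011,  0.245]), 496)
wrist (array([0.4673, 0.2247]), np.float64(0.0726), 19444) (array([-0.19 ,  0.014,  0.249]), 7809)
```

Request:
send_rows(
  deltas="-0.025 0 0 0; -0.055 0 0 0; -0.09 0.005 0 0; -0.13 0.005 0 0; -0.17 0.005 0 0",
)

```text
t: 13.55
eef_pos: [0.401, 0.0575, 0.2584]
tool_rot: [-0.0, 0.706, 0.708, 0.0]
contact_force: [1.0, -0.4, -2.4]
gripper_width: 0.047
grasp_force: 118.7
```

Request:
send_rows(
  deltas="-0.04 0 0 0; -0.08 0 0 0; -0.12 0.005 0 0; -0.16 0.005 0 0; -0.2 0.005 0 0",
)

```text
t: 14.05
eef_pos: [0.4065, -0.1426, 0.2586]
tool_rot: [0.0, 0.706, 0.708, 0.0]
contact_force: [1.6, 0.9, -3.6]
gripper_width: 0.046
grasp_force: 118.7
```

Request:
send_rows(
  deltas="-0.04 0 0 0; -0.08 0 0 0; -0.12 0.005 0 0; -0.15 0.005 0 0; -0.18 0.005 0 0",
)

```text
t: 14.55
eef_pos: [0.4124, -0.3224, 0.258]
tool_rot: [-0.0, 0.706, 0.708, -0.0]
contact_force: [-0.0, 0.8, -3.1]
gripper_width: 0.046
grasp_force: 118.7
```

```bash
python3 -c "
from h import *
go((.411,-.351),.13)
e=bot.get_obs()['eef_pos']; held((e[0]+.073,e[1]),.08,e[2]-.012,.03)
"
```

```text
t 14.55 tcp [ 0.4124 -0.3224  0.258 ] shift [-0.0287 -0.0014  0.128 ] spin 0.17 F [-0.   0.8 -3.1] w 0.046 g 118.7
t 14.55 tcp [ 0.4124 -0.3224  0.258 ] F [-0.   0.8 -3.1] T [-0.02  0.18 -0.  ] w 0.046 g 118.7
top (array([ 0.4838, -0.319 ]), np.float64(0.0732), 587) (array([-0.183,  0.008,  0.246]), 267)
scene (array([ 0.4899, -0.3282]), np.float64(0.0727), 1712) (array([-0.181, -0.011,  0.246]), 766)
wrist (array([ 0.4816, -0.324 ]), np.float64(0.0726), 19316) (array([-0.191,  0.01 ,  0.248]), 7696)
```

Request:
send_rows(
  deltas="-0.015 -0.001 0.02 0; -0.029 -0.001 0.05 0; -0.029 -0.001 0.085 0; -0.029 -0.001 0.115 0; -0.029 -0.001 0.14 0",
)

```text
t: 15.2
eef_pos: [0.4115, -0.3483, 0.1164]
tool_rot: [-0.001, 0.706, 0.709, 0.0]
contact_force: [0.0, -1.4, -2.6]
gripper_width: 0.044
grasp_force: 118.7
```

Request:
send_rows(
  deltas="0 0 0.01 0; 0 0 0.02 0; 0 0 0.026 0; 0 0 0.026 0",
)

```text
t: 15.6
eef_pos: [0.4112, -0.3504, 0.0923]
tool_rot: [0.0, 0.706, 0.708, 0.0]
contact_force: [-0.3, 0.4, -4.5]
gripper_width: 0.045
grasp_force: 118.9
```

```bash
python3 -c "
from h import *
e=bot.get_obs()['eef_pos']; held((e[0]+.073,e[1]),.08,e[2]-.012,.03)
"
```

```text
t 15.6 tcp [ 0.4112 -0.3504  0.0923] F [-0.3  0.4 -4.5] T [-0.07  0.25 -0.04] w 0.045 g 118.9
top (array([ 0.4828, -0.3472]), np.float64(0.0732), 398) (array([-0.183,  0.019,  0.08 ]), 179)
scene (array([ 0.4895, -0.3506]), np.float64(0.0728), 1289) (array([-0.182, -0.005,  0.08 ]), 583)
wrist (array([ 0.4816, -0.3491]), np.float64(0.0725), 19297) (array([-0.192,  0.012,  0.082]), 7659)
```

Request:
send_rows(
  deltas="-0.0025 0 0.003 0; -0.0025 0 0.006 0; -0.0025 0 0.009 0; -0.0025 0 0.011 0; -0.0025 0 0.012 0",
)

```text
t: 16.25
eef_pos: [0.4106, -0.3532, 0.0799]
tool_rot: [-0.0, 0.707, 0.708, -0.0]
contact_force: [-1.2, -0.2, -1.2]
gripper_width: 0.045
grasp_force: 119.6
```

Request:
send_rows(
  deltas="0 -0.002 0.003 0; 0 -0.004 0.006 0; 0 -0.006 0.009 0; 0 -0.008 0.012 0; 0 -0.009 0.015 0",
)

```text
t: 16.75
eef_pos: [0.4035, -0.3542, 0.0665]
tool_rot: [0.002, 0.707, 0.708, 0.001]
contact_force: [-1.4, 2.4, 14.9]
gripper_width: 0.049
grasp_force: 136.3
```

```bash
python3 -c "
from h import *
e=bot.get_obs()['eef_pos']; held((e[0]+.073,e[1]),.08,.067,.02)
"
```

```text
t 16.75 tcp [ 0.4035 -0.3542  0.0665] F [-1.4  2.4 14.9] T [ 0.66 -1.    0.23] w 0.049 g 136.3
top (array([ 0.4767, -0.3504]), np.float64(0.0733), 406) (array([-0.05 ,  0.008,  0.065]), 192)
scene (array([ 0.4827, -0.3537]), np.float64(0.0733), 1259) (array([-0.035, -0.001,  0.064]), 615)
wrist (array([ 0.4745, -0.3524]), np.float64(0.0732), 24878) (array([-0.063,  0.018,  0.066]), 11800)
```

Request:
send_rows(
  deltas="0 -0.001 0.001 0; 0 -0.002 0.002 0; 0 -0.003 0.004 0; 0 -0.003 0.004 0",
  force=50,
)

```text
t: 17.3
eef_pos: [0.4019, -0.3545, 0.0631]
tool_rot: [0.003, 0.706, 0.708, 0.002]
contact_force: [0.7, 3.1, 15.5]
gripper_width: 0.047
grasp_force: 142.7
```

```bash
python3 -c "
from h import *
e=bot.get_obs()['eef_pos']; held((e[0]+.073,e[1]),.08,.065,.01)
"
```

```text
t 17.3 tcp [ 0.4019 -0.3545  0.0631] F [ 0.7  3.1 15.5] T [ 0.72 -1.88  0.22] w 0.047 g 142.7
top (array([ 0.476 , -0.3509]), np.float64(0.0742), 300) (array([-0.011,  0.01 ,  0.065]), 175)
scene (array([ 0.4801, -0.3536]), np.float64(0.0746), 876) (array([-0.015,  0.   ,  0.064]), 553)
wrist (array([ 0.4737, -0.3524]), np.float64(0.0739), 18183) (array([-0.026,  0.011,  0.065]), 10760)
```

Request:
send_rows(
  deltas="0 0 0 0; 0 0 0 0; 0 0 0 0",
  claw=0.2,
)

```text
t: 17.75
eef_pos: [0.3988, -0.3535, 0.0611]
tool_rot: [0.0, 0.707, 0.708, -0.0]
contact_force: [0.5, -1.0, 2.5]
gripper_width: 0.196
grasp_force: 0.8
```

Request:
send_rows(
  deltas="0 0 -0.01 0; 0 0 -0.04 0; 0 0 -0.08 0; 0 0 -0.12 0; 0 0 -0.16 0",
)

```text
t: 18.25
eef_pos: [0.3979, -0.3532, 0.2228]
tool_rot: [-0.001, 0.707, 0.707, -0.0]
contact_force: [0.9, 0.4, 0.2]
gripper_width: 0.202
grasp_force: 0.0
```

```bash
python3 -c "
from h import *
go((.571-.059,.135),.2)
held((.476,-.352),.08,.065,.01)
"
```

```text
t 18.25 tcp [ 0.3979 -0.3532  0.2228] shift [0.4881 0.1144 0.0229] spin 0.04 F [0.9 0.4 0.2] w 0.202 g 0.0
t 18.25 tcp [ 0.3979 -0.3532  0.2228] F [0.9 0.4 0.2] T [-0.02 -0.02 -0.02] w 0.202 g 0.0
top (array([ 0.4744, -0.3513]), np.float64(0.0745), 350) (array([-0.003,  0.006,  0.064]), 216)
scene (array([ 0.4788, -0.3535]), np.float64(0.0749), 878) (array([ 0.002, -0.001,  0.063]), 602)
wrist (array([ 0.4737, -0.3524]), np.float64(0.0739), 5626) (array([-0.001,  0.001,  0.065]), 3103)
```

Request:
send_rows(
  deltas="0.04 0.01 -0.01 0; 0.085 0.02 -0.01 0; 0.13 0.03 -0.01 0; 0.175 0.042 -0.01 0; 0.22 0.053 -0.01 0",
)

```text
t: 18.9
eef_pos: [0.4506, -0.1312, 0.2303]
tool_rot: [-0.001, 0.707, 0.708, -0.001]
contact_force: [1.1, 0.4, 0.5]
gripper_width: 0.198
grasp_force: 0.0
```

Request:
send_rows(
  deltas="0.045 0.01 0 0; 0.09 0.02 0 0; 0.135 0.03 0 0; 0.18 0.04 0 0; 0.225 0.05 0.01 0",
  claw=0.35,
)

```text
t: 19.4
eef_pos: [0.501, 0.0937, 0.221]
tool_rot: [-0.0, 0.707, 0.708, 0.0]
contact_force: [0.6, -1.1, 0.3]
gripper_width: 0.349
grasp_force: 0.0
```

Request:
send_rows(
  deltas="0.03 0.008 0.03 0; 0.043 0.0114 0.07 0; 0.043 0.0114 0.1 0; 0.043 0.0114 0.115 0; 0.043 0.0114 0.115 0",
)

```text
t: 19.9
eef_pos: [0.5105, 0.1337, 0.1041]
tool_rot: [-0.001, 0.707, 0.707, -0.003]
contact_force: [0.3, -0.5, 0.5]
gripper_width: 0.348
grasp_force: 0.0
```

```bash
python3 - <<'E'
from h import *
held((.571,.135),.063,.054,.008)
go((.512,.135),.052)
p=bot.read_camera("wrist"); w=world(p); f=rim(w,(.571,.135),.063,.054,.006)
for nm,c in(("medium",f[0]),):
    d=w[...,:2]-c; r=np.hypot(d[...,0],d[...,1]); ok=w[...,2]<.065
    print([(int(a*1000),round(float(np.median(w[...,2][(r>=a)&(r<a+.002)&ok]))*1000,1)) for a in np.arange(.03,.066,.002)])
E
```

```text
t 19.9 tcp [0.5105 0.1337 0.1041] F [ 0.3 -0.5  0.5] T [-0.03  0.04 -0.03] w 0.348 g 0.0
top (array([0.5691, 0.1376]), np.float64(0.0598), 99) (array([-0.016, -0.001,  0.054]), 71)
scene (array([0.5729, 0.1338]), np.float64(0.0585), 420) (array([-0.002, -0.005,  0.052]), 293)
wrist (array([0.5686, 0.1369]), np.float64(0.0573), 7560) (array([-0.002,  0.004,  0.054]), 4741)
t 20.05 tcp [0.5133 0.1344 0.1074] shift [ 0.0006 -0.0014  0.0554] spin 0.02 F [0.2 0.1 0.2] w 0.353 g 0.0
[(30, 23.5), (32, 24.5), (34, 25.3), (36, 26.1), (38, 27.1), (40, 28.8), (42, 30.6), (44, 32.5), (46, 34.4), (48, 36.3), (50, 38.0), (52, 40.8), (54, 49.3), (56, 54.0), (58, 54.2), (60, 53.8), (62, 0.8), (64, 0.5)]
```

Request:
send_rows(
  deltas="0.0006 -0.0018 0.02 0; 0.0006 -0.0018 0.04 0; 0.0006 -0.0018 0.056 0; 0.0006 -0.0018 0.056 0",
  claw=0.25,
)

```text
t: 20.5
eef_pos: [0.5103, 0.1355, 0.05]
tool_rot: [-0.0, 0.707, 0.708, -0.0]
contact_force: [-0.5, -0.1, -1.6]
gripper_width: 0.246
grasp_force: 0.0
```

Request:
send_rows(
  deltas="0 0 0 0; 0 0 0 0; 0 0 0 0; 0 0 0 0",
  claw=0,
  force=120,
)

```text
t: 20.9
eef_pos: [0.5119, 0.1353, 0.0523]
tool_rot: [0.0, 0.707, 0.707, 0.001]
contact_force: [-3.4, -2.3, 8.1]
gripper_width: 0.046
grasp_force: 118.0
```

Request:
send_rows(
  deltas="0 0 -0.005 0; 0 0 -0.012 0; 0 0 -0.02 0; 0 0 -0.028 0; 0 0 -0.035 0",
)

```text
t: 21.4
eef_pos: [0.5105, 0.1356, 0.086]
tool_rot: [-0.0, 0.706, 0.708, 0.0]
contact_force: [1.0, -0.1, -2.4]
gripper_width: 0.05
grasp_force: 117.9
```

```bash
python3 - <<'E'
from h import *
held((.571,.135),.063,.080,.02)
E
```

```text
t 21.4 tcp [0.5105 0.1356 0.086 ] F [ 1.  -0.1 -2.4] T [-0.02  0.19 -0.03] w 0.05 g 117.9
top (array([0.5673, 0.1519]), np.float64(0.0639), 109) (array([-0.021,  0.292,  0.08 ]), 31)
scene (array([0.5735, 0.1334]), np.float64(0.0566), 792) (array([-0.074, -0.015,  0.08 ]), 409)
wrist (array([0.5657, 0.1383]), np.float64(0.0564), 17224) (array([-0.089,  0.036,  0.082]), 8377)
```

Request:
send_rows(
  deltas="0 0 -0.015 0; 0 0 -0.045 0; 0 0 -0.085 0; -0.01 -0.002 -0.125 0; -0.03 -0.006 -0.16 0",
)

```text
t: 22.05
eef_pos: [0.5049, 0.1062, 0.2475]
tool_rot: [0.0, 0.706, 0.708, 0.0]
contact_force: [1.2, 0.4, -2.2]
gripper_width: 0.048
grasp_force: 117.8
```

Request:
send_rows(
  deltas="-0.03 -0.006 -0.015 0; -0.07 -0.013 -0.015 0; -0.11 -0.02 -0.015 0; -0.15 -0.028 -0.015 0; -0.19 -0.035 -0.015 0",
)

```text
t: 22.55
eef_pos: [0.4689, -0.0864, 0.2607]
tool_rot: [-0.0, 0.707, 0.707, 0.0]
contact_force: [0.7, 0.3, -2.0]
gripper_width: 0.046
grasp_force: 117.8
```

Request:
send_rows(
  deltas="-0.04 -0.008 0 0; -0.08 -0.016 0 0; -0.12 -0.024 0 0; -0.16 -0.032 0 0; -0.19 -0.038 0 0",
)

```text
t: 23.05
eef_pos: [0.4307, -0.2773, 0.2608]
tool_rot: [0.0, 0.707, 0.707, -0.0]
contact_force: [0.6, -0.2, -2.0]
gripper_width: 0.045
grasp_force: 117.8
```

Request:
send_rows(
  deltas="-0.03 -0.005 0 0; -0.055 -0.008 0 0; -0.075 -0.01 0 0; -0.078 -0.01 0.01 0; -0.078 -0.01 0.03 0",
)

```text
t: 23.55
eef_pos: [0.4226, -0.3538, 0.2309]
tool_rot: [0.001, 0.707, 0.707, 0.0]
contact_force: [0.1, 0.6, -2.9]
gripper_width: 0.043
grasp_force: 117.8
```

```bash
python3 - <<'E'
from h import *
go((.421,-.352),.11)
e=bot.get_obs()["eef_pos"]; held((e[0]+.059,e[1]),.063,e[2]-.005,.02)
E
```

```text
t 23.55 tcp [ 0.4226 -0.3538  0.2309] shift [ 0.0019 -0.0018  0.1208] spin -0.01 F [ 0.1  0.6 -2.9] w 0.043 g 117.8
t 23.55 tcp [ 0.4226 -0.3538  0.2309] F [ 0.1  0.6 -2.9] T [0.04 0.15 0.05] w 0.043 g 117.8
top (array([ 0.4784, -0.3503]), np.float64(0.0572), 435) (array([-0.077,  0.007,  0.227]), 232)
scene (array([ 0.4841, -0.3506]), np.float64(0.0568), 1298) (array([-0.066, -0.004,  0.22 ]), 722)
wrist (array([ 0.4761, -0.3483]), np.float64(0.0569), 15215) (array([-0.098,  0.022,  0.224]), 8094)
```

Request:
send_rows(
  deltas="-0.001 0 0.03 0; -0.003 0 0.06 0; -0.003 0 0.09 0; -0.003 0 0.11 0; -0.003 0 0.124 0",
)

```text
t: 24.2
eef_pos: [0.4228, -0.3547, 0.1055]
tool_rot: [-0.0, 0.706, 0.708, 0.0]
contact_force: [-0.1, 0.5, -2.6]
gripper_width: 0.045
grasp_force: 118.1
```

```bash
python3 - <<'E'
from h import *
e=bot.get_obs()["eef_pos"]; held((e[0]+.059,e[1]),.063,e[2]-.005,.02)
p=bot.read_camera("scene"); save({"img":cv2.resize(p["img"][180:380,80:340],None,fx=2.5,fy=2.5)},"s2")
E
```

```text
t 24.2 tcp [ 0.4228 -0.3547  0.1055] F [-0.1  0.5 -2.6] T [0.01 0.13 0.01] w 0.045 g 118.1
top (array([ 0.4793, -0.3507]), np.float64(0.0569), 291) (array([-0.048,  0.022,  0.099]), 149)
scene (array([ 0.4854, -0.3538]), np.float64(0.0566), 1112) (array([-0.067, -0.002,  0.098]), 586)
wrist (array([ 0.4769, -0.3521]), np.float64(0.0565), 16739) (array([-0.096,  0.032,  0.101]), 8307)
```

View pics/s2.png

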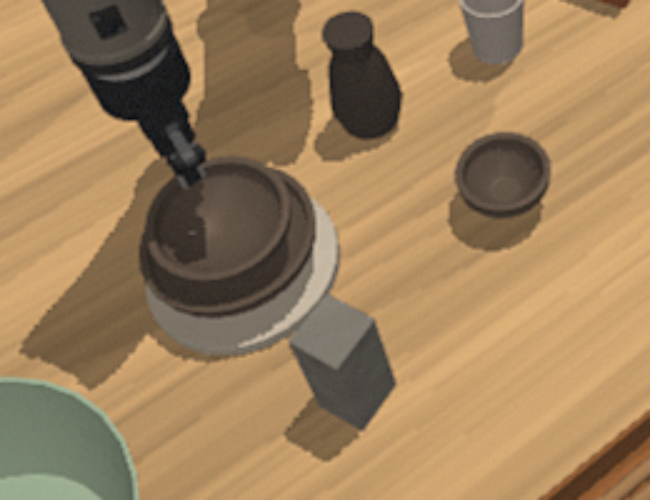

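The picture shows the medium lid hovering inside the large one, roughly centred at (220,220), with the post untouched beside the bat. I'll lower it now.

Request:
send_rows(
  deltas="0 0 0.003 0; 0 0 0.006 0; 0 -0.001 0.009 0; 0 -0.002 0.011 0; 0 -0.003 0.013 0",
)

```text
t: 24.9
eef_pos: [0.4193, -0.3556, 0.0931]
tool_rot: [-0.0, 0.707, 0.708, 0.0]
contact_force: [0.2, -0.3, -2.5]
gripper_width: 0.046
grasp_force: 118.0
```

```bash
python3 - <<'E'
from h import *
e=bot.get_obs()["eef_pos"]; held((e[0]+.059,e[1]),.063,e[2]-.003,.015)
E
```

```text
t 24.9 tcp [ 0.4193 -0.3556  0.0931] F [ 0.2 -0.3 -2.5] T [-0.01  0.18 -0.04] w 0.046 g 118.0
top (array([ 0.4766, -0.3519]), np.float64(0.0576), 239) (array([-0.064,  0.017,  0.089]), 150)
scene (array([ 0.4815, -0.3551]), np.float64(0.0572), 877) (array([-0.068, -0.005,  0.087]), 551)
wrist (array([ 0.4747, -0.3532]), np.float64(0.0571), 13233) (array([-0.089,  0.013,  0.09 ]), 7693)
```

Request:
send_rows(
  deltas="0.001 0 0.0015 0; 0.001 -0.001 0.003 0; 0.001 -0.002 0.0045 0; 0.001 -0.002 0.006 0; 0.001 -0.002 0.006 0",
)

```text
t: 25.55
eef_pos: [0.417, -0.3553, 0.0876]
tool_rot: [0.0, 0.707, 0.707, -0.0]
contact_force: [-3.5, 0.4, 6.6]
gripper_width: 0.048
grasp_force: 120.3
```

```bash
python3 - <<'E'
from h import *
e=bot.get_obs()["eef_pos"]; held((e[0]+.059,e[1]),.063,.087,.01)
E
```

```text
t 25.55 tcp [ 0.417  -0.3553  0.0876] F [-3.5  0.4  6.6] T [0.15 0.28 0.08] w 0.048 g 120.3
top (array([ 0.4738, -0.3527]), np.float64(0.0582), 212) (array([-0.002,  0.015,  0.087]), 149)
scene (array([ 0.4792, -0.3549]), np.float64(0.0579), 709) (array([-0.021, -0.006,  0.087]), 492)
wrist (array([ 0.4729, -0.3528]), np.float64(0.0572), 13103) (array([-0.029,  0.012,  0.088]), 7955)
```

Request:
send_rows(
  deltas="0 0 0.001 0; 0 0 0.0015 0; 0 0 0.0015 0",
  force=50,
)

```text
t: 26.0
eef_pos: [0.4163, -0.3554, 0.0864]
tool_rot: [-0.0, 0.707, 0.707, -0.0]
contact_force: [-6.6, 0.9, 9.9]
gripper_width: 0.046
grasp_force: 121.9
```

Request:
send_rows(
  deltas="0 0 0 0; 0 0 0 0; 0 0 0 0",
  claw=0.2,
)

```text
t: 26.3
eef_pos: [0.4177, -0.3544, 0.0856]
tool_rot: [-0.0, 0.706, 0.708, 0.0]
contact_force: [-0.7, 0.0, 0.6]
gripper_width: 0.196
grasp_force: 0.0
```

Request:
send_rows(
  deltas="0 0 -0.01 0; 0 0 -0.04 0; 0 0 -0.07 0; 0 0 -0.10 0; 0 0 -0.14 0",
)

```text
t: 26.8
eef_pos: [0.4168, -0.354, 0.2266]
tool_rot: [-0.001, 0.707, 0.708, -0.0]
contact_force: [2.0, -0.3, -0.0]
gripper_width: 0.201
grasp_force: 0.0
```

```bash
python3 - <<'E'
from h import *
go((.5715-.043,-.1125),.2)
held((.475,-.3535),.063,.088,.006)
held((.476,-.352),.08,.065,.006)
E
```

```text
t 26.8 tcp [ 0.4168 -0.354   0.2266] shift [0.2414 0.1121 0.0266] spin 0.08 F [ 2.  -0.3 -0. ] w 0.201 g 0.0
t 26.8 tcp [ 0.4168 -0.354   0.2266] F [ 2.  -0.3 -0. ] T [ 0.01 -0.07  0.04] w 0.201 g 0.0
top (array([ 0.4732, -0.3531]), np.float64(0.0585), 246) (array([-0.003, -0.003,  0.087]), 174)
scene (array([ 0.4767, -0.3548]), np.float64(0.0583), 588) (array([ 0.001, -0.004,  0.087]), 416)
wrist (array([ 0.4726, -0.3537]), np.float64(0.0578), 4081) (array([-0.001, -0.   ,  0.088]), 2739)
t 26.95 tcp [ 0.4187 -0.3558  0.2285] F [-1.2  0.2 -0.9] T [ 0.03 -0.02  0.02] w 0.201 g 0.0
top (array([ 0.4746, -0.3514]), np.float64(0.0752), 283) (array([-0.001,  0.007,  0.065]), 209)
scene (array([ 0.4775, -0.3535]), np.float64(0.0756), 515) (array([-0.004, -0.001,  0.064]), 396)
wrist (array([ 0.4746, -0.3537]), np.float64(0.0753), 3787) (array([-0.001, -0.   ,  0.065]), 2783)
```

Request:
send_rows(
  deltas="0.04 0.018 0 0; 0.085 0.038 0 0; 0.13 0.058 0 0; 0.175 0.08 0 0; 0.215 0.1 0 0",
  claw=0.3,
)

```text
t: 27.6
eef_pos: [0.5171, -0.1367, 0.2246]
tool_rot: [-0.001, 0.706, 0.708, -0.001]
contact_force: [0.2, -0.5, 0.2]
gripper_width: 0.3
grasp_force: 0.0
```

Request:
send_rows(
  deltas="0.02 0.008 0.03 0; 0.0264 0.011 0.07 0; 0.0264 0.011 0.1 0; 0.0264 0.011 0.12 0; 0.0264 0.011 0.12 0",
)

```text
t: 28.1
eef_pos: [0.5252, -0.1125, 0.1023]
tool_rot: [-0.003, 0.707, 0.708, -0.003]
contact_force: [-0.3, -0.9, -0.4]
gripper_width: 0.302
grasp_force: 0.0
```

```bash
python3 - <<'E'
from h import *
held((.5715,-.1125),.047,.054,.008)
go((.5285,-.1125),.050)
p=bot.read_camera("wrist"); w=world(p); f=rim(w,(.5715,-.1125),.047,.054,.006)
d=w[...,:2]-f[0]; r=np.hypot(d[...,0],d[...,1]); ok=w[...,2]<.065
print([(int(a*1000),round(float(np.median(w[...,2][(r>=a)&(r<a+.002)&ok]))*1000,1)) for a in np.arange(.02,.05,.002)])
E
```

```text
t 28.1 tcp [ 0.5252 -0.1125  0.1023] F [-0.3 -0.9 -0.4] T [-0.02 -0.01  0.01] w 0.302 g 0.0
top None 
scene (array([ 0.5738, -0.1139]), np.float64(0.0426), 385) (array([-0.005,  0.   ,  0.052]), 285)
wrist (array([ 0.5696, -0.1112]), np.float64(0.0418), 5582) (array([-0.002,  0.003,  0.054]), 3791)
t 28.25 tcp [ 0.5282 -0.1136  0.1061] shift [0.0011 0.0003 0.0561] spin 0.05 F [-0.4 -0.6  0.1] w 0.3 g 0.0
[(20, 23.1), (22, 24.2), (23, 25.4), (25, 27.1), (27, 29.4), (29, 32.0), (31, 34.7), (33, 37.1), (35, 39.6), (37, 49.3), (39, 54.0), (41, 54.2), (43, 53.8), (45, 0.9), (47, 0.5)]
```

Request:
send_rows(
  deltas="0.001 0 0.02 0; 0.001 0 0.04 0; 0.001 0 0.055 0; 0.001 0 0.055 0",
  claw=0.25,
)

```text
t: 28.7
eef_pos: [0.5274, -0.1118, 0.0499]
tool_rot: [-0.001, 0.707, 0.708, -0.0]
contact_force: [-0.9, 0.9, 0.2]
gripper_width: 0.246
grasp_force: 0.0
```

Request:
send_rows(
  deltas="0 0 0 0; 0 0 0 0; 0 0 0 0; 0 0 0 0",
  claw=0,
  force=110,
)

```text
t: 29.1
eef_pos: [0.5289, -0.113, 0.0518]
tool_rot: [0.001, 0.707, 0.707, 0.001]
contact_force: [-0.8, -2.9, 4.8]
gripper_width: 0.056
grasp_force: 104.2
```

Request:
send_rows(
  deltas="0 0 -0.005 0; 0 0 -0.012 0; 0 0 -0.02 0; 0 0 -0.028 0; 0 0 -0.035 0",
)

```text
t: 29.6
eef_pos: [0.5281, -0.1118, 0.0865]
tool_rot: [-0.0, 0.706, 0.708, 0.0]
contact_force: [-0.0, 0.1, -1.9]
gripper_width: 0.056
grasp_force: 108.2
```

```bash
python3 - <<'E'
from h import *
held((.5715,-.1125),.047,.086,.015)
E
```

```text
t 29.6 tcp [ 0.5281 -0.1118  0.0865] F [-0.   0.1 -1.9] T [-0.05  0.03  0.06] w 0.056 g 108.2
top None 
scene (array([ 0.5753, -0.1111]), np.float64(0.0417), 514) (array([-0.042, -0.008,  0.084]), 335)
wrist (array([ 0.5685, -0.1075]), np.float64(0.0415), 9914) (array([-0.061,  0.016,  0.086]), 6047)
```

Request:
send_rows(
  deltas="0 0 -0.015 0; 0 0 -0.05 0; 0 0 -0.095 0; 0 0 -0.14 0; -0.01 -0.003 -0.175 0",
)

```text
t: 30.25
eef_pos: [0.5256, -0.1215, 0.2636]
tool_rot: [0.0, 0.706, 0.708, 0.001]
contact_force: [0.6, 0.3, -1.4]
gripper_width: 0.056
grasp_force: 108.5
```

Request:
send_rows(
  deltas="-0.03 -0.01 -0.005 0; -0.07 -0.025 -0.005 0; -0.11 -0.04 -0.005 0; -0.15 -0.058 -0.005 0; -0.19 -0.075 -0.005 0",
)

```text
t: 30.75
eef_pos: [0.449, -0.3137, 0.2664]
tool_rot: [-0.0, 0.707, 0.708, 0.0]
contact_force: [1.6, 0.5, -1.4]
gripper_width: 0.055
grasp_force: 108.5
```

Request:
send_rows(
  deltas="-0.025 -0.009 0 0; -0.042 -0.0165 0.01 0; -0.045 -0.0165 0.03 0; -0.045 -0.0165 0.06 0; -0.045 -0.0165 0.09 0",
)

```text
t: 31.25
eef_pos: [0.4337, -0.3577, 0.1756]
tool_rot: [0.0, 0.707, 0.707, 0.0]
contact_force: [-0.0, 0.4, -2.3]
gripper_width: 0.062
grasp_force: 108.6
```

```bash
python3 - <<'E'
from h import *
go((.4336,-.357),.125)
e=bot.get_obs()["eef_pos"]; held((e[0]+.043,e[1]),.047,e[2]-.002,.015)
E
```

```text
t 31.25 tcp [ 0.4337 -0.3577  0.1756] shift [ 0.0007 -0.0002  0.0506] spin 0.03 F [-0.   0.4 -2.3] w 0.062 g 108.6
t 31.25 tcp [ 0.4337 -0.3577  0.1756] F [-0.   0.4 -2.3] T [0.05 0.02 0.02] w 0.062 g 108.6
top (array([ 0.4747, -0.3528]), np.float64(0.0422), 169) (array([-0.027, -0.005,  0.174]), 109)
scene (array([ 0.4786, -0.3529]), np.float64(0.0419), 596) (array([-0.062, -0.004,  0.169]), 405)
wrist (array([ 0.4719, -0.3509]), np.float64(0.0417), 9395) (array([-0.071,  0.012,  0.172]), 5888)
```

Request:
send_rows(
  deltas="-0.0015 0.001 0.015 0; -0.0015 0.001 0.032 0; -0.0015 0.001 0.045 0; -0.0015 0.001 0.054 0; -0.0015 0.001 0.057 0",
)

```text
t: 31.9
eef_pos: [0.4349, -0.3586, 0.1181]
tool_rot: [-0.0, 0.706, 0.708, -0.0]
contact_force: [-0.0, -0.4, -1.3]
gripper_width: 0.055
grasp_force: 108.8
```

```bash
python3 - <<'E'
from h import *
e=bot.get_obs()["eef_pos"]; held((e[0]+.043,e[1]),.047,e[2]-.002,.012)
E
```

```text
t 31.9 tcp [ 0.4349 -0.3586  0.1181] F [-0.  -0.4 -1.3] T [0.05 0.17 0.01] w 0.055 g 108.8
top (array([ 0.4757, -0.3542]), np.float64(0.0428), 125) (array([-0.064, -0.008,  0.118]), 93)
scene (array([ 0.4819, -0.3564]), np.float64(0.0417), 586) (array([-0.046, -0.006,  0.115]), 399)
wrist (array([ 0.4751, -0.3542]), np.float64(0.0415), 9314) (array([-0.061,  0.01 ,  0.118]), 5882)
```

Request:
send_rows(
  deltas="0.001 0 0.002 0; 0.001 0 0.004 0; 0.001 0 0.006 0; 0.001 -0.001 0.008 0; 0.001 -0.001 0.0095 0",
)

```text
t: 32.55
eef_pos: [0.4337, -0.3577, 0.109]
tool_rot: [-0.0, 0.707, 0.708, -0.0]
contact_force: [0.2, 0.1, -0.9]
gripper_width: 0.057
grasp_force: 108.8
```

Request:
send_rows(
  deltas="0 -0.001 0.001 0; 0 -0.001 0.002 0; 0 -0.001 0.002 0",
)

```text
t: 32.85
eef_pos: [0.4326, -0.3578, 0.1073]
tool_rot: [-0.0, 0.707, 0.708, -0.0]
contact_force: [-1.0, 0.6, 0.3]
gripper_width: 0.053
grasp_force: 109.6
```

```bash
python3 - <<'E'
from h import *
e=bot.get_obs()["eef_pos"]; held((e[0]+.043,e[1]),.047,.107,.008)
E
```

```text
t 32.85 tcp [ 0.4326 -0.3578  0.1073] F [-1.   0.6  0.3] T [0.13 0.28 0.09] w 0.053 g 109.6
top (array([ 0.4734, -0.3539]), np.float64(0.0432), 108) (array([-0.03 , -0.011,  0.107]), 73)
scene (array([ 0.479 , -0.3557]), np.float64(0.0421), 461) (array([-0.039, -0.003,  0.106]), 312)
wrist (array([ 0.4734, -0.3536]), np.float64(0.0419), 8100) (array([-0.049,  0.003,  0.108]), 5519)
```

Contact has started with about 2° of tilt left. I'll go down about 2 mm more and then release.

Request:
send_rows(
  deltas="0 -0.0005 0.001 0; 0 -0.001 0.002 0; 0 -0.001 0.003 0; 0 -0.001 0.003 0",
)

```text
t: 33.4
eef_pos: [0.431, -0.3582, 0.1049]
tool_rot: [-0.0, 0.707, 0.707, 0.0]
contact_force: [-6.3, 1.9, 11.0]
gripper_width: 0.062
grasp_force: 114.0
```

```bash
python3 - <<'E'
from h import *
e=bot.get_obs()["eef_pos"]; held((e[0]+.043,e[1]),.047,.107,.008)
E
```

```text
t 33.4 tcp [ 0.431  -0.3582  0.1049] F [-6.3  1.9 11. ] T [0.58 1.01 0.1 ] w 0.062 g 114.0
top (array([ 0.4724, -0.3542]), np.float64(0.0429), 115) (array([0.013, 0.015, 0.106]), 82)
scene (array([ 0.4773, -0.3559]), np.float64(0.0422), 463) (array([-0.01 ,  0.003,  0.106]), 326)
wrist (array([ 0.4715, -0.3539]), np.float64(0.0419), 8449) (array([-0.012,  0.007,  0.107]), 5700)
```

Request:
send_rows(
  deltas="0 0 0 0; 0 0 0 0; 0 0 0 0",
  claw=0.2,
)

```text
t: 33.85
eef_pos: [0.4324, -0.3576, 0.1041]
tool_rot: [0.0, 0.706, 0.708, 0.0]
contact_force: [0.5, -0.1, -0.9]
gripper_width: 0.203
grasp_force: 0.0
```

Request:
send_rows(
  deltas="0 0 -0.01 0; 0 0 -0.04 0; 0 0 -0.07 0; 0 0 -0.10 0; 0 0 -0.14 0",
)

```text
t: 34.35
eef_pos: [0.4314, -0.3572, 0.2451]
tool_rot: [-0.001, 0.707, 0.708, -0.0]
contact_force: [0.5, -0.3, -0.4]
gripper_width: 0.201
grasp_force: 0.0
```

Request:
send_rows(
  deltas="0 -0.01 -0.03 0; 0 -0.01 -0.05 0; 0 -0.01 -0.05 0; 0 -0.01 -0.05 0; 0 -0.01 -0.05 0",
)

```text
t: 34.85
eef_pos: [0.4217, -0.3571, 0.2933]
tool_rot: [-0.001, 0.706, 0.708, -0.0]
contact_force: [0.1, 0.5, -0.4]
gripper_width: 0.203
grasp_force: 0.0
```

```bash
python3 - <<'E'
from h import *
for c,R,z in(((.474,-.354),.047,.107),((.4742,-.3539),.063,.088),((.476,-.352),.08,.065)): held(c,R,z,.006)
p=bot.read_camera("scene"); save(p,"final")
for n in NAMES[4:]:
    for r in bot.landmark_of(p,n)[:1]: print(n,np.round(r["xyz"],3))
E
```

```text
t 34.85 tcp [ 0.4217 -0.3571  0.2933] F [ 0.1  0.5 -0.4] T [-0.    0.05 -0.02] w 0.203 g 0.0
top (array([ 0.4724, -0.354 ]), np.float64(0.0425), 225) (array([-0.004,  0.004,  0.106]), 162)
scene (array([ 0.4759, -0.356 ]), np.float64(0.0425), 444) (array([-0.   , -0.002,  0.106]), 314)
wrist (array([ 0.4718, -0.3551]), np.float64(0.0421), 2196) (array([-0.   ,  0.   ,  0.107]), 1549)
t 35.0 tcp [ 0.4216 -0.3574  0.2933] F [-0.4  0.2  0.3] T [-0.03 -0.03 -0.02] w 0.201 g 0.0
top (array([ 0.4732, -0.3529]), np.float64(0.0585), 303) (array([ 0.003, -0.001,  0.088]), 215)
scene (array([ 0.4758, -0.3547]), np.float64(0.0589), 444) (array([-0.007,  0.002,  0.087]), 330)
wrist (array([ 0.4728, -0.3543]), np.float64(0.0581), 2638) (array([-0.   , -0.   ,  0.088]), 1903)
t 35.15 tcp [ 0.4218 -0.3576  0.2937] F [-0.3 -0.6  0.5] T [ 0.02 -0.   -0.01] w 0.2 g 0.0
top (array([ 0.4748, -0.3519]), np.float64(0.0752), 342) (array([-0.002,  0.002,  0.064]), 248)
scene (array([ 0.4774, -0.3535]), np.float64(0.0757), 515) (array([-0.002, -0.001,  0.064]), 398)
wrist (array([ 0.4744, -0.3534]), np.float64(0.075), 2987) (array([-0.001,  0.   ,  0.065]), 2143)
jar_mid [0.666 0.332 0.059]
vase_mid [ 0.388 -0.162  0.069]
post_mid [ 0.652 -0.337  0.059]
oxide_mid [0.745 0.    0.064]
cup_mid [0.389 0.    0.04 ]
brick_mid [0.394 0.161 0.029]
```

View pics/final.png

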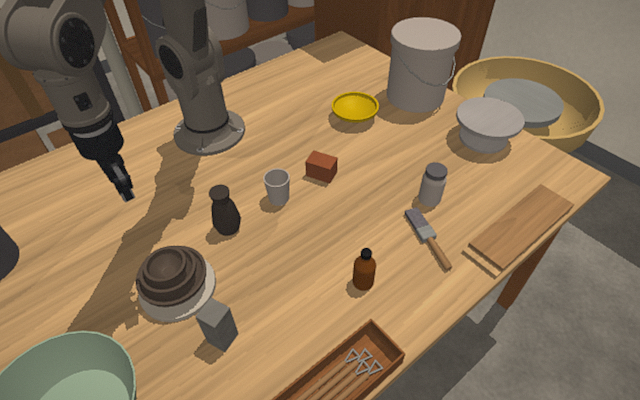

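The picture shows all three lids nested flat on the bat near (175,280). The bystanders and the yellow bowl are where they started, and the arm is clear.

```bash
python3 -c "
from h import *
print(bot.hand_in())"
```

```text
the job is handed in; nothing more can be done
None
```

The three lids are nested flat and hollow up in the middle of the bat, with centres within about 3 mm of each other, and the job is handed in at about 35 s of the 72 s; the large lid sagged about 10° in the grip while being carried, then settled flat as it was lowered.

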